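Try the stock box's lid, free its catch if need be, and hold it open

TASK

A packer across the bench is about to reach into the grey stock box. First tug its blue lid up lightly by the steel bar handle to learn whether the hidden catch holds it, without forcing it; if it is caught, give the black knob a quarter turn (on a free lid that would likely catch it). Then raise the lid by the handle to about half open (45 degrees) and finish while still holding it there by the handle, disturbing nothing else on the bench.

Things in the scene. Friction and masses are not known exactly. Their poses are not given: they have to be found in the camera images.
- box: Grey stock box fixed to the bench, 200 mm deep (x), 420 mm wide, 100 mm high. Origin: under the centre of its lidded part, on the bench; x points level from the hinge side (near the robot) to the opening side (far from it), y left, z up. The blue lid covers y from -160 to +160 mm, a fixed plywood shelf level with the rim y from -260 to -160 mm.
- lid (a joint): Angle of the blue lid (204 x 318 x 8 mm, about 0.5 kg with its fittings, mass varies), rad: 0 shut and level, grows as its far edge rises and the lid swings towards the robot; stop at 1.3. It falls shut by itself from any angle when let go. When caught it can be lifted only about 3 mm at the handle (0.02 rad) before it is stopped; when not caught it swings freely.
- lid_hinge (a point): Point on the lid's hinge line (parallel to the box's y axis), at the middle of the box's near rim, box frame (-100, 0, 100) mm, on the lid's underside.
- handle: Steel bar handle on the lid: a round bar 12 mm thick and 80 mm long, parallel to the hinge (its own y axis), that turns freely about its length between two posts, each 10 mm thick and 46 mm from its middle. Origin: the middle of the bar on its centre line, 40 mm above the lid's top face, 165 mm from the hinge, 60 mm to the left of the box's middle.
- knob (a joint): Turn of the black knob, rad, 0 at the start, positive counter-clockwise seen from above, 3.2 either way, light friction (0.1 N m), stays where left. It turns the hidden catch: a quarter turn (75 to 105 degrees) either way always frees a caught lid, and will likely catch a free one. The knob sits anyhow on its spindle, so its look tells nothing: only pulling on the lid does.
- knob_grip (a point): Point to grip, on the knob's vertical axis, 30 mm above the lid's top face; 151 mm from the hinge, 75 mm right of the box's middle. The knob has an upright wing 14 mm thick, 44 mm long, top 42 mm above the lid, on a disc 42 mm across and 7 mm high. This frame's x axis lies along the wing, at the start along the box's x axis.
- keeper: Steel strip on the box's far wall inside, 15 x 70 x 4 mm, origin at its centre, out of sight while the lid is shut. Under it catches the knob's tongue, a straight bar below the lid with two equal ends: the lid is caught while an end points within about 35 degrees of the box's +x direction. Nothing else reaches it.
- jar: Amber jar with a white cap, 44 mm across, 60 high, on the box's fixed shelf; a bystander. Origin: centre of its underside.
- cards_left: Bundle of cards, 90 x 65 x 54 mm; a bystander. Origin: centre of its underside.
- cards_right: Bundle of cards, 90 x 65 x 41 mm; a bystander. Origin: centre of its underside.
- carton: Small cardboard carton, 70 x 90 x 100 mm; a bystander. Origin: centre of its underside.
- glue: White bottle with an orange cap, 48 mm across, 130 high; a bystander. Origin: centre of its underside.
- tape: Yellow roll of tape, 100 mm across, 48 high, lying flat; a bystander. Origin: centre of its underside.
- tub: Clear open tub, 120 x 170 x 80 mm; a bystander. Origin: centre of its underside.

How it is judged:
By the outcome, as a careful person would: the job done as asked, in the order asked, and still so for the second after the job is handed in, while the arm keeps its last pose, push and grip.
It also fails if it takes over 58 s, if anything falls off the work surface, if the arm or the gripper's body presses on something with over 40 N, if the wrist force passes 120 N, or if a joint passes its speed limit or range.

ROBOT

A 6-joint arm with a two-finger parallel gripper is mounted at the origin on the work surface. World frame = base frame: x ahead of the robot, y to its left, z up, the work surface at z = 0. Lengths are in m, angles in rad, forces in N, time in s.
With the tool pointing down it reaches from about 0.35 to 0.775 m from the base axis. Payload 5.5 kg.
Tool frame: the origin (TCP) lies at the very end of the fingers, on their centre line; the grasp point (between the pads) lies 19 mm behind it; z points along the fingers, x is the direction in which the jaws open and shut, and the axes are right-handed (so a half turn about z gives the same grasp; the last joint's range is limited). The gripper opens to 85 mm and grips with 20 to 120 N. Pads are 22 mm wide; open, the fingers measure 114 mm over their backs; the gripper's body (76 mm by 85 mm) begins 54 mm behind the grasp point. The pads swing forward as they close: fully open they stand 13 mm farther back than shut.
Start: joints at [-1.429, 0.313, 0.046, 1.304, 0, 1.431], TCP at [0.16, -0.552, 0.231] pointing down, gripper open.
Joint ranges: [-2.76, 2.76], [-0.86, 1.69], [-1.03, 1.26], [-2.2, 2.34], [-1.47, 1.5], [-3.14, 3.14]. Speed limits (rad/s): [2.57, 2.57, 3.14, 3.14, 3.14, 3.14].

INTERFACE

Orientations are given as a unit quaternion [w, x, y, z].
In Python, from workcell import env gives the robot as it stands.
- The arm moves only by the shell command python3 -m inch 'ROWS' [FORCE]. ROWS is JSON, a list of rows, each a list of 7 numbers: the turn, a rotation vector about the tool's x, y, z each as a share of 8 degrees, from -1 to 1, then the shift along the tool's x, y, z each as a share of 0.05 m, from -1 to 1, then the closure, from 0 (fully open) to 1 (shut). A call has 1 to 12 rows; each row shifts and turns the commanded pose from where the row before left it, along the tool's axes as they then stand; what a row does not reach is not made up. A row lasts 1/10 s, in which the tool goes at most 50 mm and 8.59 degrees, less where a joint would pass 70% of its speed; a pose out of reach is approached as far as the arm can. A call with a number of a shift or a turn outside -1 to 1 is refused whole. A call with a gripper value outside its range is refused whole. The fingers move at their own pace and stop on an object; FORCE is the grip in N (left out, the last holds). Time passes only in rows, so rows that do not move let the fingers close. It gives the time, the measured TCP pose, the force and the opening at its end, in the units of the state.
- env.get_state(): the state, without advancing time (a new reading comes with each control period).
- env.read_camera(name): name is "side" or "top" or "wrist"; returns the picture (400x640x3 uint8, red, green, blue); there is no depth.
- env.calibration(name): a dict with "fx", "fy", "cx", "cy" (pixels), "rvec" (rotation vector, rad) and "tvec" (3), from world to camera coordinates, as OpenCV has them; the wrist camera has in their place "hand_eye" (4x4, takes a point from camera to tool coordinates, whose origin is the TCP and whose axes are the tool frame's). Camera axes: x right, y down, z forward; pixel columns grow to the right and rows downward; lengths in m; the calibration is good to about 2 mm. A picture is of the moment at which its call begins: read the wrist's pose just before it. calibration takes no time and is no camera call.
- env.hand_in(): hands the job in, once; it reports no verdict.
The state is a dict: "clock": time; "joint_pos": joint angles; "qvel": joint speeds; "tau": joint torques, N m; "tcp_pos": TCP position; "orientation": TCP orientation; "wrist_force": force on the tool from outside, world axes, zero at the start; "ft_torque": the same for the moment, N m; "finger_gap": finger opening in m.
Only numpy, scipy, OpenCV 4.12 (cv2) and the standard library are available. Lean on these libraries where they do the work, as an engineer would, in place of code of your own. Each camera call takes 0.05 s, during which the arm holds its last target.

## Working session

There is one attempt and no reset: what is moved stays moved. The work goes in short steps, Python scripts to look and compute and a shell command to move; the robot and the scene stay as the last step left them, time stands still between calls to the robot, and variables do not carry over. Pictures are saved under pics/ and viewed, and the job is handed in when it is done.

```bash
ls; mkdir -p pics; cat > h.py <<'E'
import numpy as np, cv2
from scipy.spatial.transform import Rotation as R
from workcell import env
def save(n,img): cv2.imwrite('pics/'+n+'.png',img[:,:,::-1])
E
python3 - <<'E'
from h import *
s=env.get_state(); print(s)
for n in("top","side"):
    save(n+'0',env.read_camera(n)); print(env.calibration(n))
print(env.calibration("wrist"))
save('wrist0',env.read_camera("wrist"))
E
```

```text
pics
{'clock': 0.0, 'joint_pos': array([-1.42860045e+00,  3.14018722e-01,  4.49724293e-02,  1.30358978e+00,
        5.00474562e-05,  1.43121981e+00]), 'qvel': array([-1.55817733e-03,  3.99381664e-05,  7.21209319e-04, -5.50682838e-04,
       -4.99767050e-04, -1.10333450e-03]), 'tau': array([ 9.71045392e-05, -4.80629718e+01,  2.98529935e+01,  1.93756842e-02,
       -2.46558402e-04, -2.45243612e-06]), 'tcp_pos': array([ 0.15982932, -0.55181151,  0.23039577]), 'orientation': array([-6.67312665e-04,  7.99392722e-01, -6.00808147e-01, -6.33627571e-04]), 'wrist_force': array([-0.18106845, -0.75408775, -0.70111682]), 'ft_torque': array([-0.00621301,  0.01495937, -0.00994725]), 'finger_gap': 0.08512309360636634}
{'fx': 434.28274042399266, 'fy': 434.28274042399266, 'cx': 324.4122807815896, 'cy': 205.9580755243399, 'rvec': array([ 2.1604793 , -2.06051396,  0.21827065]), 'tvec': array([0.00940396, 0.52319816, 1.395734  ])}
{'fx': 479.1187632143412, 'fy': 479.1187632143412, 'cx': 316.77354407539406, 'cy': 198.2998065055586, 'rvec': array([ 2.16798632, -0.36402219,  0.17980603]), 'tvec': array([-0.47534617,  0.20965921,  1.61081101])}
{'fx': 298.2452209308458, 'fy': 298.2452209308458, 'cx': 323.72717304418063, 'cy': 198.07629287935816, 'hand_eye': array([[ 9.99999733e-01,  5.06327068e-04, -5.27781932e-04,
        -6.63908140e-04],
       [-3.30531829e-04,  9.56589758e-01,  2.91437689e-01,
        -7.54178426e-02],
       [ 6.52433580e-04, -2.91437436e-01,  9.56589669e-01,
        -1.42467999e-01],
       [ 0.00000000e+00,  0.00000000e+00,  0.00000000e+00,
         1.00000000e+00]])}
```

View pics/top0.png

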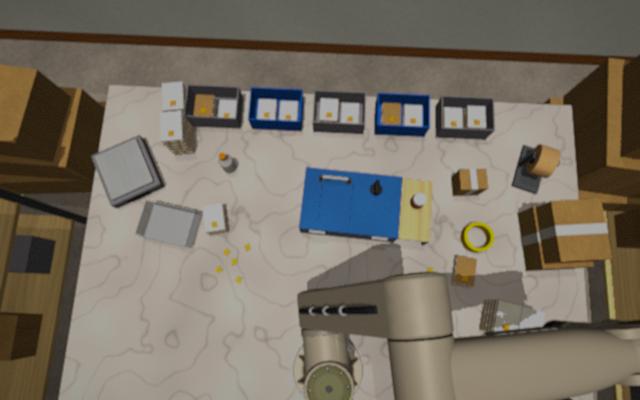

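View pics/side0.png

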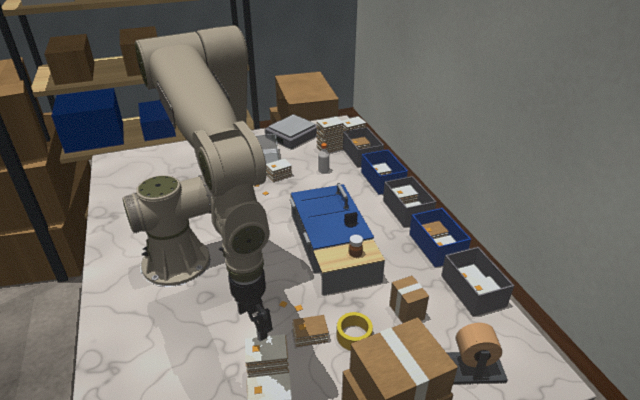

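View pics/wrist0.png

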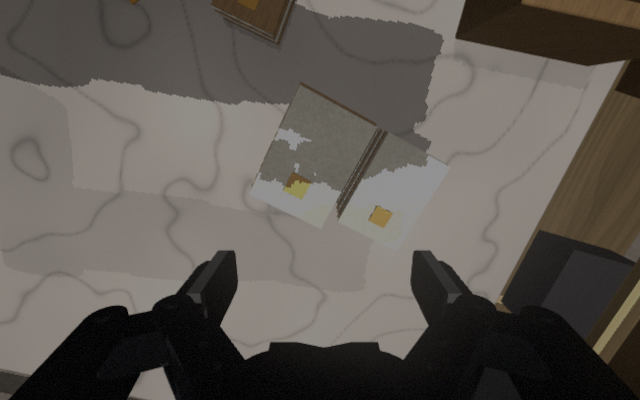

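```bash
python3 - <<'E'
from h import *
t=cv2.imread('pics/top0.png'); cv2.imwrite('pics/topc.png',cv2.resize(t[155:255,290:450],None,fx=5,fy=5,interpolation=cv2.INTER_CUBIC))
t=cv2.imread('pics/side0.png'); cv2.imwrite('pics/sidec.png',cv2.resize(t[175:295,280:400],None,fx=5,fy=5,interpolation=cv2.INTER_CUBIC))
E
```

```text
(no output)
```

View pics/topc.png

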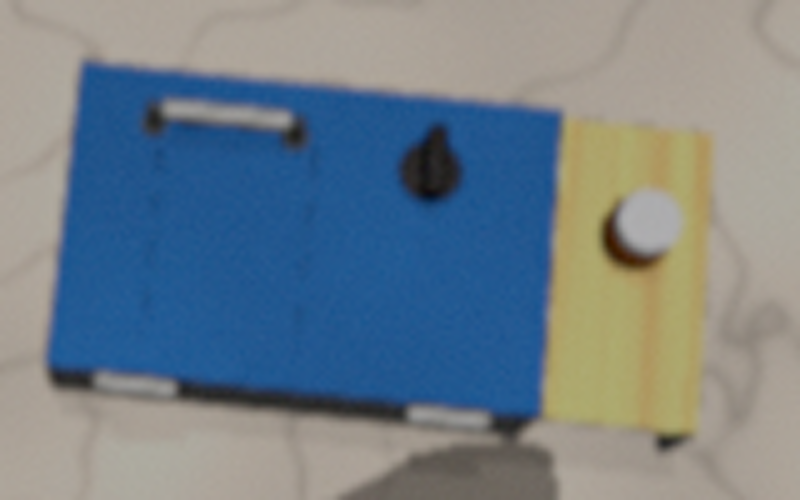

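View pics/sidec.png

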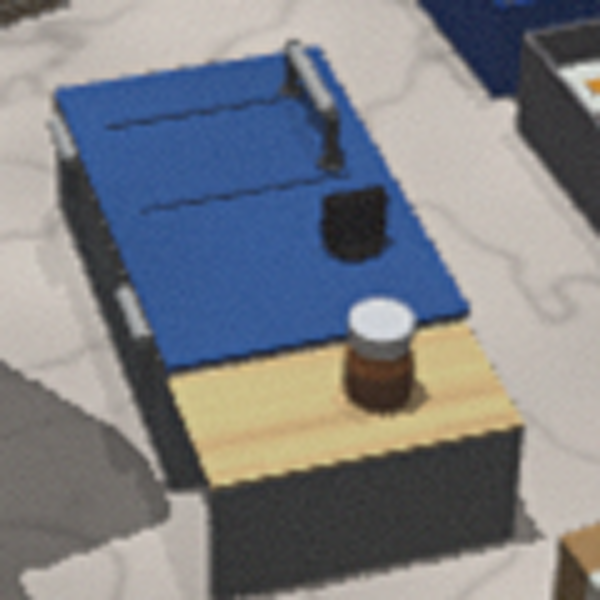

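```bash
cat >> h.py <<'E'
def cal(n):
    c=env.calibration(n); K=np.array([[c['fx'],0,c['cx']],[0,c['fy'],c['cy']],[0,0,1]]); return K,c['rvec'],c['tvec']
def P(n):
    K,r,t=cal(n); return K@np.c_[cv2.Rodrigues(r)[0],t]
def tri(P1,a,P2,b):
    X=cv2.triangulatePoints(P1,P2,np.array(a,float).reshape(2,1),np.array(b,float).reshape(2,1)); return (X[:3]/X[3]).ravel()
def proj(P,X):
    q=P@np.append(X,1); return q[:2]/q[2]
E
python3 - <<'E'
from h import *
from scipy.optimize import least_squares
T={'FL':(83,62),'FR':(562,112),'NR':(543,418),'NL':(50,370),'H':(228,112)}
S={'FL':(320,48),'FR':(467,313),'NR':(172,367),'NL':(57,92),'H':(313,78)}
t=lambda p:(np.array(p)+.5)/5-.5+[290,155]
s=lambda p:(np.array(p)+.5)/5-.5+[280,175]
Pt,Ps=P('top'),P('side')
for k in T: 
    X=tri(Pt,t(T[k]),Ps,s(S[k])); print(k,X.round(4),(proj(Pt,X)-t(T[k])).round(1),(proj(Ps,X)-s(S[k])).round(1))
B={'FL':(.104,.159,.108),'FR':(.104,-.159,.108),'NR':(-.1,-.159,.108),'NL':(-.1,.159,.108),'H':(.065,.06,.148)}
def W(p,b): return np.array([p[0],p[1],p[3]])+R.from_euler('z',p[2]).apply(b)
def f(p):
    return np.concatenate([np.r_[proj(Pt,W(p,B[k]))-t(T[k]),proj(Ps,W(p,B[k]))-s(S[k])] for k in T])
r=least_squares(f,[.5,0,0,0]); print(r.x,r.fun.round(1))
r3=least_squares(lambda q:f(np.append(q,0)),[.5,0,0]); print(r3.x,r3.fun.round(1))
p=np.append(r3.x,0)
for n,b in dict(handle=(.065,.06,.148),knob=(.051,-.075,.138),hinge=(-.1,0,.1)).items(): print(n,W(p,b),'top',proj(Pt,W(p,b)),'side',proj(Ps,W(p,b)))
E
```

```text
FL [0.6418 0.0995 0.1029] [ 0.1 -0.6] [-0.4  0.1]
FR [ 0.6212 -0.2155  0.1018] [-0.  0.] [ 0. -0.]
NR [ 0.4211 -0.2055  0.1048] [ 0.2 -0.9] [-0.7  0.2]
NL [0.4379 0.1089 0.1035] [ 0.2 -1.1] [-0.8  0.2]
H [0.5983 0.0037 0.1483] [ 0.1 -0.2] [-0.2  0.1]
[ 0.52860383 -0.0527031  -0.05691659 -0.00413609] [-0.1 -0.6 -0.5 -0.2  0.7 -0.8  0.9 -0.3  0.2 -0.4 -1.1  0.5 -0.7 -1.1
 -1.  -0.3  0.1  0.6 -0.6  1.2]
[ 0.5276191  -0.05384923 -0.05691484] [ 0.2 -0.6 -0.6 -0.9  1.3 -0.8  0.9 -1.   0.8 -0.2 -1.3 -0.2 -0.4 -1.
 -1.2 -1.   0.4  0.5 -0.7  0.5]
handle [0.59592689 0.00235615 0.148     ] top [335.64300193 177.54317354] side [341.52491661 190.65769241]
knob [ 0.57427021 -0.13162887  0.138     ] top [377.44733023 186.92323081] side [350.11494714 216.24528887]
hinge [ 0.42778102 -0.04816081  0.1       ] top [348.83553643 233.13190272] side [300.407909   219.61456417]
```

Top view: lid corners at about (306,167), (402,177), (398,238), (300,229), handle at (335,177), and knob near (377,186). The box fits to (0.528, -0.054) with yaw -3.3°. I'll raise the tool and turn it, then take a closer look.

```bash
python3 -m inch '[[0,0,0,0,0,-1,0],[-1,-0,0,0,0,0,0],[1,0,0,0,0,0,0],[0,0,-1,0,0,0,0],[0,0,-1,0,0,0,0],[0,0,-1,0,0,0,0],[0,0,-1,0,0,0,0],[0,0,-1,0,0,0,0],[0,0,-1,0,0,0,0],[0,0,-1,0,0,0,0],[0,0,-1,0,0,0,0],[0,0,-0.8,0,0,0,0]]' 30
cat >> h.py <<'E'
def pose():
    s=env.get_state(); w,x,y,z=s['orientation']; return s['tcp_pos'],R.from_quat([x,y,z,w]),s
def delta(target,yaw,tilt=0):
    """target TCP; tool down with tool-x at world yaw. prints rotvec/8deg and shift/50mm in tool axes"""
    p,r,s=pose(); Rt=R.from_euler('z',yaw)*R.from_euler('x',np.pi)
    print('pos',p.round(4),'turn(8deg)',((r.inv()*Rt).as_rotvec(degrees=True)/8).round(3),'shift(50mm)',(r.inv().apply(np.array(target)-p)/.05).round(3),'toolx',r.as_matrix()[:,0].round(3),'j',s['joint_pos'].round(2),'F',s['wrist_force'].round(1),'t',s['clock'],'gap',round(s['finger_gap'],4))
E
python3 -c "
from h import *
delta((.52,-.05,.33),-.057)"
```

```text
clock: 1.35
tcp_pos: [0.1598, -0.5522, 0.2809]
orientation: [-0.0, 1.0, -0.028, -0.0]
wrist_force: [-0.6, -0.2, -0.6]
finger_gap: 0.0851
pos [ 0.1598 -0.5522  0.2809] turn(8deg) [-0.005  0.001  0.013] shift(50mm) [  6.639 -10.425  -0.975] toolx [ 0.998 -0.055 -0.   ] j [-1.43  0.31  0.16  1.42  0.    0.2 ] F [-0.6 -0.2 -0.6] t 1.35 gap 0.0851
```

```bash
python3 -m inch '[[0,0,0,0.64,-1,-0.08,0],[0,0,0,0.64,-1,-0.08,0],[0,0,0,0.64,-1,-0.08,0],[0,0,0,0.64,-1,-0.08,0],[0,0,0,0.64,-1,-0.08,0],[0,0,0,0.64,-1,-0.08,0],[0,0,0,0.64,-1,-0.08,0],[0,0,0,0.64,-1,-0.08,0],[0,0,0,0.7,-1,-0.08,0],[0,0,0,0.8,-1,-0.1,0],[0,0,0,0.64,-0.42,-0.1,0],[0,0,0,0,0,0,0]]' 
python3 - <<'E'
from h import *
delta((.58,-.05,.33),-.057)
p,r,s=pose(); img=env.read_camera('wrist'); save('w1',img); np.savez('w1.npz',p=p,q=r.as_quat())
E
```

```text
clock: 2.55
tcp_pos: [0.4956, -0.132, 0.32]
orientation: [-0.0, 1.0, -0.027, 0.001]
wrist_force: [-0.1, -0.2, -1.0]
finger_gap: 0.0852
pos [ 0.4956 -0.132   0.32  ] turn(8deg) [-0.003 -0.009  0.015] shift(50mm) [ 1.596 -1.731 -0.196] toolx [ 0.998 -0.055  0.001] j [-0.42  0.18  0.09  1.48  0.    1.21] F [-0.1 -0.2 -1. ] t 2.55 gap 0.0852
```

View pics/w1.png

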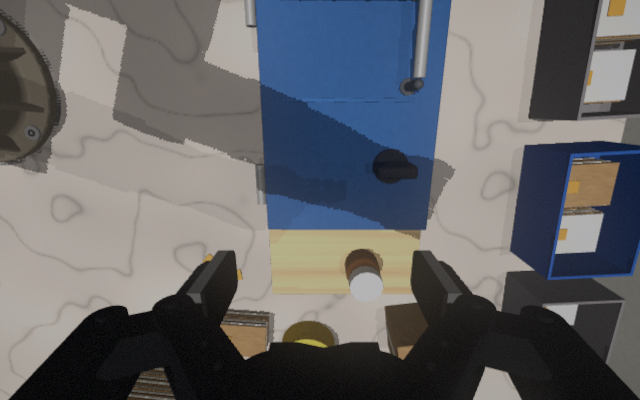

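```bash
python3 -m inch '[[0,0,0,0.4,-0.5,0,0],[0,0,0,0.4,-0.5,0,0],[0,0,0,0.4,-0.5,0,0],[0,0,0,0.2,-0.5,0,0],[0,0,0,0,-0.5,0,0],[0,0,0,0,0,0,0],[0,0,0,0,0,0,0]]' 
python3 - <<'E'
from h import *
delta((.58,-.05,.33),-.057)
p,r,s=pose(); img=env.read_camera('wrist'); save('w2',img); np.savez('w2.npz',p=p,q=r.as_quat())
a=cv2.imread('pics/w1.png')[:240,230:480];cv2.imwrite('pics/w1c.png',cv2.resize(a,None,fx=2.5,fy=2.5,interpolation=cv2.INTER_CUBIC))
E
```

```text
clock: 3.3
tcp_pos: [0.5693, -0.0148, 0.3201]
orientation: [0.0, 1.0, -0.03, -0.0]
wrist_force: [0.5, -1.0, 0.6]
finger_gap: 0.0857
pos [ 0.5693 -0.0148  0.3201] turn(8deg) [ 0.005  0.006 -0.024] shift(50mm) [ 0.255  0.691 -0.197] toolx [ 0.998 -0.06  -0.001] j [-0.17  0.3   0.24  1.51 -0.    1.46] F [ 0.5 -1.   0.6] t 3.3 gap 0.0857
```

View pics/w2.png

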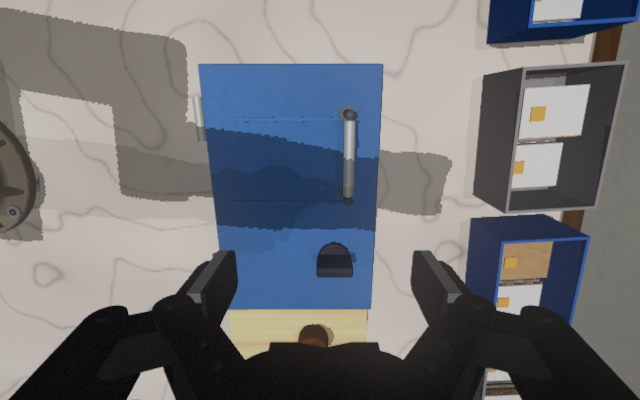

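View pics/w1c.png

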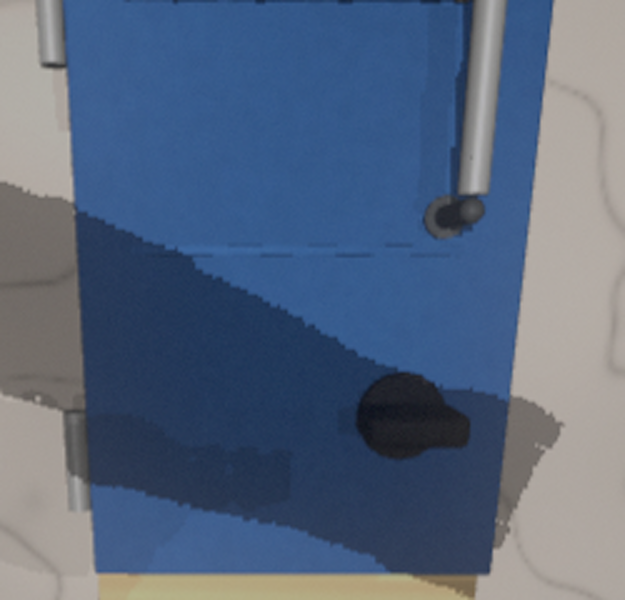

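```bash
python3 - <<'E'
import cv2
a=cv2.imread('pics/w2.png')[50:320,190:400];cv2.imwrite('pics/w2c.png',cv2.resize(a,None,fx=2.2,fy=2.2,interpolation=cv2.INTER_CUBIC))
b=cv2.imread('pics/w2.png')[90:290,300:400];cv2.imwrite('pics/w2d.png',cv2.resize(b,None,fx=3,fy=3,interpolation=cv2.INTER_CUBIC))
E
```

```text
(no output)
```

View pics/w2c.png

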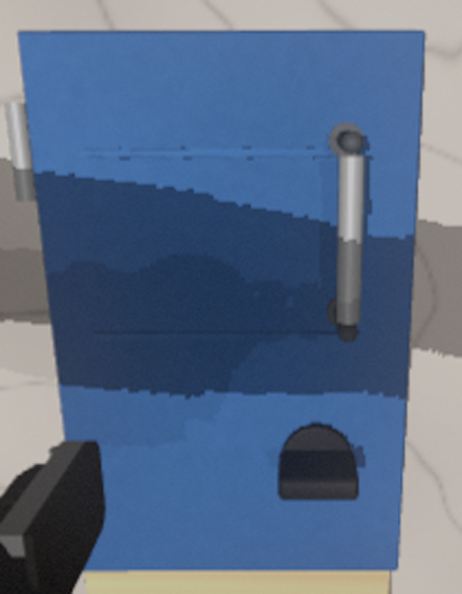

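View pics/w2d.png

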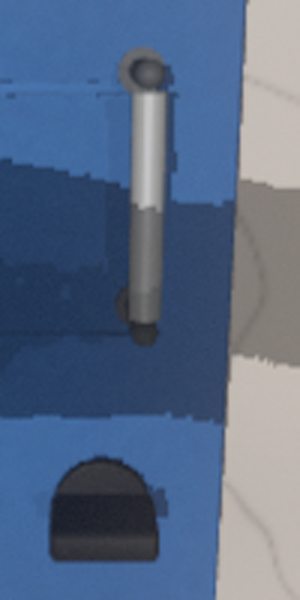

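```bash
cat >> h.py <<'E'
def Pw(f):
    d=np.load(f); c=env.calibration('wrist'); K=np.array([[c['fx'],0,c['cx']],[0,c['fy'],c['cy']],[0,0,1]])
    M=np.eye(4); M[:3,:3]=R.from_quat(d['q']).as_matrix(); M[:3,3]=d['p']
    return K@np.linalg.inv(M@c['hand_eye'])[:3]
E
python3 - <<'E'
from h import *
from scipy.optimize import least_squares
P1,P2=Pw('w1.npz'),Pw('w2.npz')
a=(419.2,77.2);b=(347.7,197)
X=tri(P1,a,P2,b);print('bar right end',X.round(4),(proj(P1,X)-a).round(1),(proj(P2,X)-b).round(1))
O=[(P2,(.104,.159,.108),(382.7,64.1)),(P2,(-.1,.159,.108),(199.1,64.5)),(P2,(.104,-.159,.108),(370.5,309)),
(P1,(.104,-.159,.108),(426,229)),(P1,(-.1,-.159,.108),(268.6,229)),
(P2,(.065,.1,.148),(349.7,120.7)),(P2,(.065,.02,.148),(347.7,197)),(P1,(.065,.02,.148),a),(P2,(.051,-.075,.150),(334.7,272.7))]
def W(p,b): return np.array([p[0],p[1],p[3]])+R.from_euler('z',p[2]).apply(b)
f=lambda p:np.concatenate([proj(P,W(p,B))-u for P,B,u in O])
r=least_squares(f,[.528,-.054,-.057,0]);print(r.x,r.fun.reshape(-1,2).round(1).tolist())
p=r.x
for n,b in dict(handle=(.065,.06,.148),knob=(.051,-.075,.138),hinge=(-.1,0,.1)).items(): print(n,W(p,b))
E
```

```text
bar right end [ 0.5947 -0.0341  0.1526] [0.2 0.1] [-0.2 -0.1]
[ 0.52995666 -0.05073265 -0.05758783 -0.00251371] [[0.8, -0.3], [-0.9, -0.2], [0.4, -0.1], [-0.1, 0.9], [-0.4, 0.5], [0.2, 0.2], [0.5, -1.6], [-0.7, 1.2], [0.2, -0.6]]
handle [0.59830227 0.00542675 0.14548629]
knob [ 0.57655542 -0.12854368  0.13548629]
hinge [ 0.43012244 -0.04497705  0.09748629]
```

```bash
python3 -c "
from h import *
delta((.598,.004,.129),-.0575)"
```

```text
pos [ 0.5694 -0.0152  0.3202] turn(8deg) [ 0.004  0.004 -0.027] shift(50mm) [ 0.55  -0.421  3.824] toolx [ 0.998 -0.061 -0.001] j [-0.17  0.3   0.24  1.51 -0.    1.46] F [-0.5  1.2 -0.5] t 3.35 gap 0.0855
```

```bash
python3 -m inch '[[0,0,0,0.28,-0.21,0.2,0],[0,0,-0.02,0.27,-0.21,0.4,0],[0,0,0,0,0,0.5,0],[0,0,0,0,0,0.5,0],[0,0,0,0,0,0.5,0],[0,0,0,0,0,0.3,0],[0,0,0,0,0,0,0],[0,0,0,0,0,0,0]]' 
python3 - <<'E'
from h import *
delta((.598,.004,.129),-.0575)
p,r,s=pose(); img=env.read_camera('wrist'); save('w3',img); np.savez('w3.npz',p=p,q=r.as_quat())
P3=Pw('w3.npz')
for y in(-.04,0,.04):print(proj(P3,np.array([.598,.004,.148])+[y*.0575,y,0]))
E
```

```text
clock: 4.15
tcp_pos: [0.5988, 0.0046, 0.2]
orientation: [0.0, 1.0, -0.029, -0.0]
wrist_force: [-0.4, 0.1, 0.0]
finger_gap: 0.0853
pos [0.5988 0.0046 0.2   ] turn(8deg) [ 0.     0.005 -0.007] shift(50mm) [-0.014  0.013  1.421] toolx [ 0.998 -0.058 -0.001] j [-0.13  0.37  0.05  1.25 -0.    1.5 ] F [-0.4  0.1  0. ] t 4.15 gap 0.0853
[321.8073246  271.93352381]
[321.6581735  221.18433838]
[321.49130708 164.40745528]
```

View pics/w3.png

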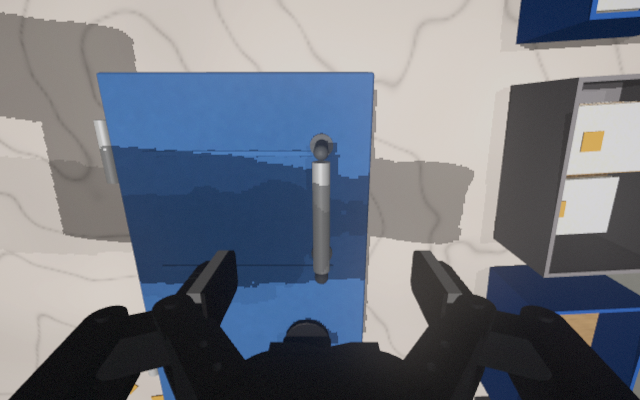

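The picture shows the bar at columns 314–329, rows 162–273, centred between the fingers and matching the prediction of 164–272. I'll go down and close on it.

```bash
python3 -m inch '[[0,0,0,0,0,0.3,0],[0,0,0,0,0,0.4,0],[0,0,0,0,0,0.4,0],[0,0,0,0,0,0.2,0],[0,0,0,0,0,0.12,0],[0,0,0,0,0,0,0.3],[0,0,0,0,0,0,0.5],[0,0,0,0,0,0,0.7]]' 30
python3 -m inch '[[0,0,0,0,0,0,0.8],[0,0,0,0,0,0,1],[0,0,0,0,0,0,1],[0,0,0,0,0,0,1],[0,0,0,0,0,0,1]]' 30
python3 -c "
from h import *
delta((.598,.004,.129),-.0575);print(env.get_state()['ft_torque'])"
```

```text
clock: 5.0
tcp_pos: [0.5994, 0.0051, 0.1304]
orientation: [0.0, 1.0, -0.029, 0.001]
wrist_force: [0.1, -0.3, 0.0]
finger_gap: 0.0438
clock: 5.5
tcp_pos: [0.5968, 0.0052, 0.1296]
orientation: [0.0, 1.0, -0.029, -0.002]
wrist_force: [-4.6, -0.7, 4.3]
finger_gap: 0.0107
pos [0.5968 0.0052 0.1296] turn(8deg) [0.002 0.022 0.   ] shift(50mm) [0.025 0.024 0.011] toolx [ 0.998 -0.057 -0.003] j [-0.13  0.4  -0.08  1.09 -0.    1.5 ] F [-4.6 -0.7  4.3] t 5.5 gap 0.0107
[ 0.00233733  1.0505678  -0.03119341]
```

```bash
python3 -m inch '[[0,0,0,-0.04,0,0,1],[0,0,0,0,0,-0.02,1],[0,0,0,0,0,0,1]]' 30
python3 -m inch '[[0,0,0,0,0,-0.02,1],[0,0,0,0,0,-0.02,1],[0,0,0,0,0,0,1]]'
python3 -m inch '[[0,0,0,0,0,-0.02,1],[0,0,0,0,0,-0.02,1],[0,0,0,0,0,0,1]]'
```

```text
clock: 5.8
tcp_pos: [0.5967, 0.0053, 0.13]
orientation: [0.0, 1.0, -0.029, -0.0]
wrist_force: [2.0, -0.4, -3.3]
finger_gap: 0.0108
clock: 6.1
tcp_pos: [0.5961, 0.0053, 0.132]
orientation: [0.0, 1.0, -0.029, -0.001]
wrist_force: [-1.4, -0.3, -5.4]
finger_gap: 0.0109
clock: 6.4
tcp_pos: [0.5955, 0.0054, 0.1339]
orientation: [0.0, 1.0, -0.029, -0.001]
wrist_force: [-3.2, -0.9, -5.3]
finger_gap: 0.0104
```

```bash
python3 -m inch '[[0,0,0,-0.02,0,-0.02,1],[0,0,0,0,0,-0.02,1],[0,0,0,0,0,0,1]]'
python3 -m inch '[[0,0,0,-0.01,0,-0.02,1],[0,0,0,0,0,-0.02,1],[0,0,0,0,0,0,1]]'
```

```text
clock: 6.7
tcp_pos: [0.5948, 0.0053, 0.1361]
orientation: [0.0, 1.0, -0.029, -0.001]
wrist_force: [-5.2, -0.7, -5.9]
finger_gap: 0.0106
clock: 7.0
tcp_pos: [0.5942, 0.0054, 0.138]
orientation: [0.0, 1.0, -0.029, -0.001]
wrist_force: [-5.7, -0.2, -7.0]
finger_gap: 0.0106
```

```bash
python3 -m inch '[[0,0,0,-0.04,0,-0.02,1],[0,0,0,-0.02,0,-0.04,1],[0,0,0,-0.01,0,-0.04,1],[0,0,0,-0.01,0,-0.04,1],[0,0,0,0,0,0,1]]'
python3 - <<'E'
from h import *
img=env.read_camera('side'); save('s4',img)
cv2.imwrite('pics/s4c.png',cv2.resize(img[170:295,280:400,::-1],None,fx=4.5,fy=4.5,interpolation=cv2.INTER_CUBIC))
E
```

```text
clock: 7.5
tcp_pos: [0.5913, 0.0056, 0.1458]
orientation: [0.0, 1.0, -0.029, 0.0]
wrist_force: [-1.7, 0.4, -6.5]
finger_gap: 0.0106
```

View pics/s4c.png

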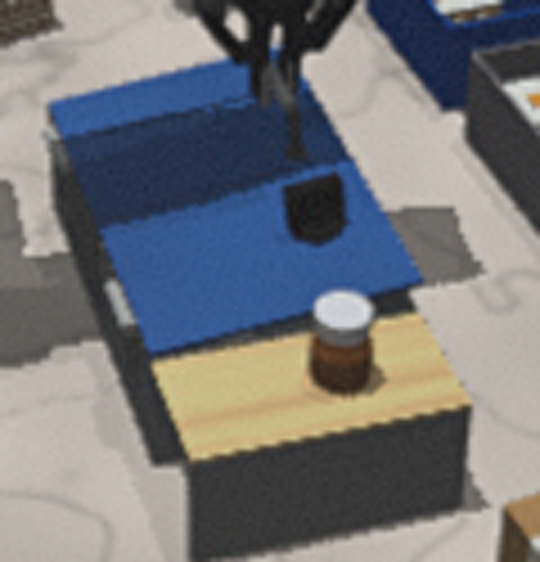

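The side view shows the lid lifted, with a dark gap under its right edge at crop (405,300). The handle rose 16 mm and the force stayed near 6 N, so the lid isn't caught and the knob stays alone. Next I'll work out the arc.

```bash
python3 - <<'E'
import numpy as np
from h import *
p,r,s=pose(); print(p, s['wrist_force'])
rr=np.hypot(.165,.048); a0=np.arctan2(.048,.165)
th=np.radians(np.linspace(5.7,45,13)); x=rr*np.cos(a0+th);z=rr*np.sin(a0+th)
print(np.c_[np.degrees(th[1:]),np.diff(x)/.05,-np.diff(z)/.05, x[1:]-.165+.597, z[1:]-.048+.1296].round(4))
E
```

```text
[0.59134279 0.00558735 0.14563337] [-1.44441892  0.14808641 -4.81375209]
[[ 8.975  -0.0785 -0.18    0.5875  0.1548]
 [12.25   -0.0887 -0.1753  0.5831  0.1635]
 [15.525  -0.0985 -0.1699  0.5781  0.172 ]
 [18.8    -0.1081 -0.164   0.5727  0.1802]
 [22.075  -0.1173 -0.1576  0.5669  0.1881]
 [25.35   -0.1261 -0.1506  0.5606  0.1956]
 [28.625  -0.1345 -0.1432  0.5538  0.2028]
 [31.9    -0.1424 -0.1352  0.5467  0.2095]
 [35.175  -0.1499 -0.1269  0.5392  0.2159]
 [38.45   -0.1569 -0.1181  0.5314  0.2218]
 [41.725  -0.1634 -0.109   0.5232  0.2272]
 [45.     -0.1694 -0.0994  0.5147  0.2322]]
```

```bash
python3 -m inch '[[0,0,0,-0.04,0,-0.09,1],[0,0,0,-0.04,0,-0.09,1],[0,0,0,-0.09,0,-0.175,1],[0,0,0,-0.1,0,-0.17,1],[0,0,0,-0.11,0,-0.164,1],[0,0,0,0,0,0,1]]' 40
python3 -c "
from h import *
delta((.5727,.0066,.1802),-.0575)"
```

```text
clock: 8.15
tcp_pos: [0.5718, 0.0067, 0.1815]
orientation: [0.0, 1.0, -0.029, 0.001]
wrist_force: [-0.1, 0.3, -5.2]
finger_gap: 0.0104
pos [0.5718 0.0067 0.1815] turn(8deg) [ 0.003 -0.01  -0.   ] shift(50mm) [0.019 0.    0.027] toolx [ 0.998 -0.057  0.001] j [-0.13  0.32 -0.06  1.18 -0.    1.5 ] F [-0.1  0.3 -5.2] t 8.15 gap 0.0104
```

Tracking well.

```bash
python3 -m inch '[[0,0,0,-0.06,0,-0.08,1],[0,0,0,-0.06,0,-0.08,1],[0,0,0,-0.126,0,-0.15,1],[0,0,0,-0.134,0,-0.143,1],[0,0,0,-0.142,0,-0.135,1],[0,0,0,-0.15,0,-0.127,1],[0,0,0,0,0,0,1]]'
python3 -c "
from h import *
delta((.5147,.0099,.2322),-.0575)"
```

```text
clock: 8.85
tcp_pos: [0.5379, 0.0087, 0.2169]
orientation: [0.0, 1.0, -0.029, 0.001]
wrist_force: [2.5, 0.2, -3.6]
finger_gap: 0.0107
pos [0.5379 0.0087 0.2169] turn(8deg) [ 0.003 -0.008  0.   ] shift(50mm) [-0.465  0.002 -0.306] toolx [ 0.998 -0.057  0.001] j [-0.13  0.25 -0.08  1.24 -0.    1.5 ] F [ 2.5  0.2 -3.6] t 8.85 gap 0.0107
```

```bash
python3 -m inch '[[0,0,0,-0.075,0,-0.055,1],[0,0,0,-0.075,0,-0.055,1],[0,0,0,-0.15,0,-0.102,1],[0,0,0,-0.08,0,-0.05,1],[0,0,0,-0.08,0,-0.05,1],[0,0,0,0,0,0,1],[0,0,0,0,0,0,1],[0,0,0,0,0,0,1]]'
python3 - <<'E'
from h import *
delta((.5147,.0099,.2322),-.0575)
img=env.read_camera('side'); save('s5',img)
cv2.imwrite('pics/s5c.png',cv2.resize(img[140:300,270:410,::-1],None,fx=3.7,fy=3.7,interpolation=cv2.INTER_CUBIC))
save('t5',env.read_camera('top')); 
E
```

```text
clock: 9.65
tcp_pos: [0.5162, 0.0099, 0.2313]
orientation: [0.0, 1.0, -0.029, 0.0]
wrist_force: [4.1, 0.8, 3.2]
finger_gap: 0.0107
pos [0.5162 0.0099 0.2313] turn(8deg) [ 0.    -0.007 -0.   ] shift(50mm) [-0.03   0.002 -0.018] toolx [ 0.998 -0.057  0.001] j [-0.14  0.2  -0.11  1.27  0.    1.49] F [4.1 0.8 3.2] t 9.65 gap 0.0107
```

View pics/s5c.png

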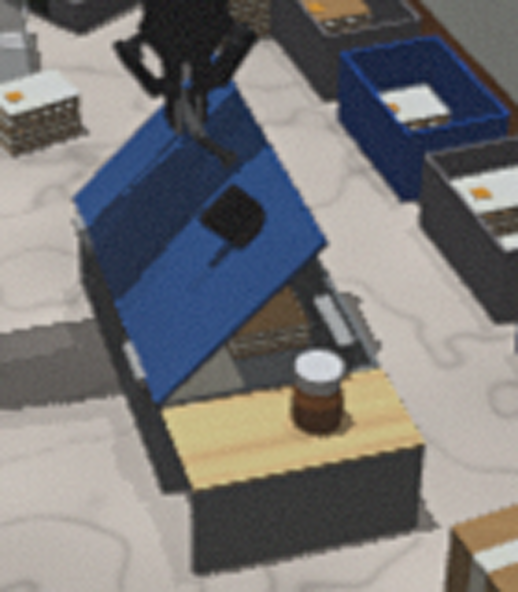

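View pics/t5.png

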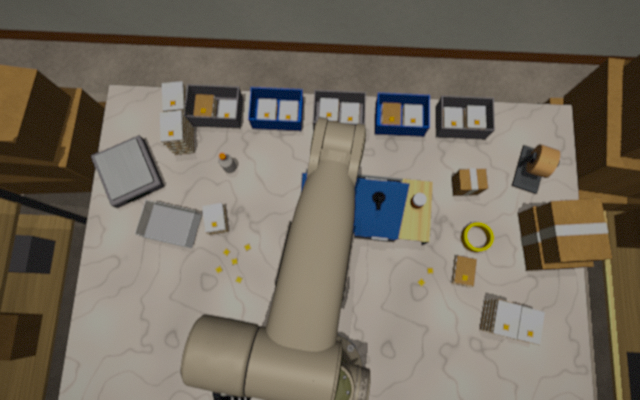

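```bash
python3 - <<'E'
from h import *
Ps=P('side'); u=(np.array([325,240])+.5)/3.7-.5+[270,140]; print('seen',u)
for d in(40,42.5,45,47.5,50):
    t=np.radians(d); b=np.array([-.1+.204*np.cos(t)-.008*np.sin(t),-.159,.1+.204*np.sin(t)+.008*np.cos(t)])
    print(d,proj(Ps,np.array([.529,-.052,0])+R.from_euler('z',-.0575).apply(b)).round(1))
s=env.get_state();print(s['clock'],s['tcp_pos'],s['wrist_force'],s['qvel'].round(3))
E
```

```text
seen [357.47297297 204.5       ]
40 [360.4 206.3]
42.5 [358.6 204.9]
45 [356.7 203.6]
47.5 [354.7 202.4]
50 [352.6 201.2]
9.75 [0.51625468 0.00986391 0.23128307] [4.70423133 0.91094463 2.83700065] [-0.001 -0.    -0.001  0.001  0.001 -0.001]
```

```bash
python3 -m inch '[[0,0,0,0,0,0,1],[0,0,0,0,0,0,1],[0,0,0,0,0,0,1]]'; python3 -c "
from h import *
print(env.hand_in())"
```

```text
clock: 10.05
tcp_pos: [0.5161, 0.0099, 0.2314]
orientation: [0.0, 1.0, -0.029, 0.0]
wrist_force: [4.8, 0.4, 3.5]
finger_gap: 0.0103
the job is handed in; nothing more can be done
None
```

The lid is held by the handle at about 44° open, and I handed the job in at about 10 s.

- **Tug:** I gripped the bar and lifted in 1–2 mm steps. The handle rose well past the 3 mm a caught lid allows, about 16 mm in all, following the hinge arc. The upward pull stayed at about 7 N or less, and the side view showed a gap under the lid edge. The lid was not caught, so I left the knob alone.
- **Raise:** I followed the arc up with the bar gripped at 40 N.
- **Last checks:** The arm pose gives 44.5° and the lid's corner in the side image gives about 44°. The arm was still with the bar in the jaws (gap about 10.5 mm). About 6 N remained at the wrist, and I didn't trim it out. The jar and the other bystanders looked in place in the final top and side views, though the arm hid part of the bench from the top camera.
- **Disagreement:** Box position estimates from the fixed and wrist cameras differed by about 3 mm. This only showed as 2–3 mm of sideways give when the gripper closed.

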